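# Rinse, then buffer: swing the bottle selector

## Task

Set the bottle station with one fingertip: push the orange selector arm round until it points squarely at the red-capped bottle and leave it there for two seconds, then push it to point squarely at the blue-capped bottle and leave it there. Push the arm gently from the side with the closed fingers, without gripping it; do not move any bottle or anything else on the bench.

Things in the scene. Friction and masses are not known exactly. Their poses are not given: they have to be found in the camera images.
- selector_arm (a joint): Angle of the selector arm in rad: the angle about the vertical, counter-clockwise seen from above, from the station's +x axis to the arm. Stops at -1.9 and +1.9; the four docks lie at -1.4, -0.6, +0.6 and +1.4. The arm turns with dry friction (0.12 N m: about 1.5 N pushed 80 mm from the axis), has slight damping, no spring or click stops, and stays where it is left.
- station: Bottle station, fixed to the bench: an aluminium valve post (66 mm in diameter, 84 mm high) on a grey foot, with four steel pipes (none higher than 50 mm) out to four grey round docks (94 mm in diameter, 6 mm high) centred 180 mm from the post's axis. Origin on the axis at bench height; z up; x is the direction of joint value 0, between the two middle docks.
- selector_axis (a point): Point on the vertical axis of the selector arm, at the middle height of the arm (103 mm above the bench); does not move as the arm turns.
- selector_end (a point): Tip of the orange selector arm: a straight level bar, 14 mm wide, from z = 96 to 110 mm above the bench, that sticks out 119 mm from the axis on top of the post; a dark hub 42 mm in diameter and 120 mm high holds its root. The arm's x axis points along the bar, outward.
- selector_aim (a point): Imaginary point on the arm's line, beyond its tip, 180 mm from the axis: it lies over the middle of a dock when the arm points straight at that dock.
- wash_bottle_sq: The rinse bottle: square, pale bottle with a red cap and a green band on its label, 66x66x150 mm. Stands loose on one of the four docks; which one changes. Origin at the centre of its underside; z up.
- buffer_bottle: The buffer bottle: round white bottle with a blue cap, 64 mm in diameter, 125 mm tall. Stands loose on one of the four docks; which one changes. Origin at the centre of its underside; z up.
- lysis_bottle: White bottle with an orange cap, 46x46x92 mm (a bystander: only its place counts). Stands loose on one of the four docks; which one changes. Origin at the centre of its underside; z up.
- ethanol_bottle: Brown bottle with a black cap, 60 mm in diameter, 118 mm tall (a bystander: only its place counts). Stands loose on one of the four docks; which one changes. Origin at the centre of its underside; z up.
- timer: White digital timer, 62x66x18 mm, loose on the bench at the left; bystander. Origin at the centre of its underside.
- beaker: Empty clear beaker, 65 mm in diameter, 85 mm tall, loose on the bench at the left; bystander. Origin at the centre of its underside.
- tape_roll: Yellow roll of tape, 68 mm in diameter, 19 mm thick, lying loose at the right; bystander. Origin at the centre of its underside.
Not all that is in view belongs to the job. Leave any purple or yellow look-alike of the buffer_bottle alone.

How it is judged:
On the way, in this order (a step that is already met when the one before it is completed fails the run):
1. the arm points at the red-capped bottle (within about 7 degrees) for 1.5 s (horizontal distance between selector_aim and wash_bottle_sq below 0.022 m), for 1.5 s.
2. the arm points at the blue-capped bottle (within about 7 degrees) (horizontal distance between selector_aim and buffer_bottle below 0.022 m), for 0.3 s.
At the end, for the whole second after the job is handed in: The arm rests pointing at the blue-capped bottle: the point 180 mm out on its line is within 22 mm (about 7 degrees) of the bottle's centre; every bottle and the timer, beaker and tape roll are within 12 mm of where they stood (horizontal distance between selector_aim and buffer_bottle below 0.022 m and velocity of joint selector_arm between -0.02 and 0.02 rad/s and distance of each of wash_bottle_sq, buffer_bottle, lysis_bottle, ethanol_bottle, timer, beaker, tape_roll from where it was at the start of the episode below 0.012 m); the robot touches nothing.
It fails at once if a bottle or another loose thing was lifted, carried or pushed more than 12 mm (distance of any of wash_bottle_sq, buffer_bottle, lysis_bottle, ethanol_bottle, timer, beaker, tape_roll from where it was at the start of the episode above 0.012 m).
It fails at once if a bottle was tipped over 0.2 rad (angle between any of wash_bottle_sq, buffer_bottle, lysis_bottle, ethanol_bottle's own z axis and vertical above 0.2 rad).
It fails at once if the station was gripped or shoved with more than 18 N by the fingers (contact force between the fingers and station above 18 N).
It fails at once if the arm of the robot or the gripper's body, not the fingers, pushed on the station (contact force between the arm and station above 2 N).
It also fails if it takes over 64 s, if anything falls off the work surface, if the arm or the gripper's body presses on something with over 40 N, if the wrist force passes 120 N, or if a joint passes its speed limit or range.

## Robot

A 6-joint arm with a two-finger parallel gripper is mounted at the origin on a cart in front of the work surface, level with it; the furniture and walls round the work are solid. World frame = base frame: x ahead of the robot, y to its left, z up, the work surface at z = 0. Lengths are in m, angles in rad, forces in N, time in s.
With the tool pointing down it reaches from about 0.35 to 0.775 m from the base axis. Payload 5.5 kg.
Tool frame: the origin (TCP) lies at the very end of the fingers, on their centre line; the grasp point (between the pads) lies 19 mm behind it; z points along the fingers, y is the direction in which the jaws open and shut (so a half turn about z gives the same grasp; the last joint's range is limited). The gripper opens to 85 mm and grips with 20 to 120 N. Pads are 22 mm wide; open, the fingers measure 114 mm over their backs; the gripper's body (76 mm by 85 mm) begins 54 mm behind the grasp point. The pads swing forward as they close: fully open they stand 13 mm farther back than shut.
Start: joints at [-1.343, 0.313, 0.046, 1.304, 0, 1.431], TCP at [0.207, -0.537, 0.231] pointing down, gripper open.
Joint ranges: [-2.76, 2.76], [-0.86, 1.69], [-1.03, 1.26], [-2.2, 2.34], [-1.47, 1.5], [-3.14, 3.14]. Speed limits (rad/s): [2.57, 2.57, 3.14, 3.14, 3.14, 3.14].

## Interface

Orientations are given as a unit quaternion [w, x, y, z].
In Python, from workcell import get_state, vision, workorder, silhouettes, tip_of gives the robot as it stands.
- The arm moves only by the shell command python3 -m inch 'ROWS' [FORCE]. ROWS is JSON, a list of rows, each a list of 7 numbers: the shift along the tool's x, y, z in cm, then the turn, a rotation vector about the tool's x, y, z in degrees, then the finger opening in cm, from 0 to 8.54. In form: [[dx, dy, dz, rx, ry, rz, hand], ...]. A call has 1 to 5 rows; each row shifts and turns the commanded pose from where the row before left it, along the tool's axes as they then stand; what a row does not reach is not made up. A row lasts 1/10 s, in which the tool goes at most 50 mm and 8.59 degrees, less where a joint would pass 70% of its speed; a pose out of reach is approached as far as the arm can. A call with a gripper value outside its range is refused whole. The fingers move at their own pace and stop on an object; FORCE is the grip in N (left out, the last holds). Time passes only in rows, so rows that do not move let the fingers close. It gives the time, the measured TCP pose, the force and the opening at its end, in the units of the state.
- get_state(): the state, without advancing time (a new reading comes with each control period).
- vision.read_camera(name): name is "scene" or "top" or "wrist"; returns a dict with "pixels" (400x640x3 uint8, red, green, blue), "depth" (400x640 float32, m along the optical axis (not along the pixel's ray), 0 where there is no reading), "mtx" (3x3 intrinsics, pixels), "T" (4x4, takes a point from camera to world coordinates); the wrist camera has in their place "tool_from_camera" (4x4, takes a point from camera to tool coordinates, whose origin is the TCP and whose axes are the flange's). Camera axes: x right, y up, looking along -z (the intrinsics and any distortion apply to the point x, -y, -z); pixel columns grow to the right and rows downward; lengths in m; the calibration is good to about 2 mm. The wrist camera is an equidistant fisheye: a pixel r from the principal point sees the ray r / f radians off the axis. A picture is of the moment at which its call begins: read the wrist's pose just before it.
- workorder.hand_in(): hands the job in, once; it reports no verdict.
Trained networks look in a picture, given as the dict that the camera call returned (one of the last four; its "shot" number tells which), for a name from the list of things; names that differ only in an ending like _2 or _b are one class to them, and where a whole thing is asked for, a point or a joint stands for the part that bears it (a point fixed in the world has none). Each returns a list of dicts, best first, with "confidence" (0 to 1); they miss things now and then, are a little off and sometimes report something else, mostly with a low value. They report only what shows in the picture. A call takes as long as a camera call. They do not tell look-alikes from the thing itself.
- silhouettes(picture, label): "mask" (400x640 bool, what is visible of it) and "location" ([column, row] in pixels, amid what is visible of it).
- tip_of(picture, label): "location" ([column, row] in pixels: a listed point, or the origin of a listed thing).
The state is a dict: "clock": time; "joint_pos": joint angles; "qvel": joint speeds; "tau": joint torques, N m; "tcp_pos": TCP position; "orientation": TCP orientation; "wrist_force": force on the tool from outside, world axes, zero at the start; "ft_torque": the same for the moment, N m; "finger_gap": finger opening in m.
Only numpy, scipy, OpenCV 4.12 (cv2) and the standard library are available. Lean on these libraries where they do the work, as an engineer would, in place of code of your own. Each camera call takes 0.05 s, during which the arm holds its last target.

## Working session

There is one attempt and no reset: what is moved stays moved. The work goes in short steps, Python scripts to look and compute and a shell command to move; the robot and the scene stay as the last step left them, time stands still between calls to the robot, and variables do not carry over. Pictures are saved under pics/ and viewed, and the job is handed in when it is done.

```bash
ls; mkdir -p pics; python3 - <<'E'
from workcell import get_state, vision
import cv2
print(get_state())
for n in ("scene","top"):
    p=vision.read_camera(n); cv2.imwrite(f"pics/{n}0.png",p["pixels"][:,:,::-1]); print(n,p["mtx"],p["T"],p.keys())
E
```

```text
pics
{'clock': 0.0, 'joint_pos': array([-1.34262196e+00,  3.14006377e-01,  4.49590726e-02,  1.30359503e+00,
       -2.06443438e-05,  1.43119643e+00]), 'qvel': array([ 0.00043305, -0.00072552,  0.00027921, -0.00162872,  0.00060021,
        0.00065104]), 'tau': array([ 1.41659348e-03, -4.80630362e+01,  2.98530793e+01,  1.95433362e-02,
        8.64351978e-05,  4.85338106e-06]), 'tcp_pos': array([ 0.20660173, -0.53604436,  0.23039733]), 'orientation': array([-9.21641162e-04,  9.83139930e-01,  1.82852473e-01, -5.11759435e-05]), 'wrist_force': array([0.37346424, 0.24504871, 0.05657255]), 'ft_torque': array([-2.03830256e-02,  2.34808198e-02,  7.15226973e-05]), 'finger_gap': 0.08529805353838074}
scene [[486.16509739   0.         322.49300753]
 [  0.         486.16509739 194.36957055]
 [  0.           0.           1.        ]] [[ 0.52502535  0.3753669  -0.76383773 -0.76898508]
 [-0.85097699  0.24593232 -0.46406406 -0.72383004]
 [ 0.0136581   0.89365372  0.4485493   0.88981197]
 [ 0.          0.          0.          1.        ]] dict_keys(['pixels', 'depth', 'mtx', 'T', 'shot'])
top [[393.71356111   0.         317.99063628]
 [  0.         393.71356111 202.46917026]
 [  0.           0.           1.        ]] [[ 2.37856690e-02  9.91118959e-01 -1.30833679e-01  3.35567782e-01]
 [-9.99705918e-01  2.41992862e-02  1.57220357e-03  1.00379004e-01]
 [ 4.72432241e-03  1.30757808e-01  9.91403085e-01  1.61043625e+00]
 [ 0.00000000e+00  0.00000000e+00  0.00000000e+00  1.00000000e+00]] dict_keys(['pixels', 'depth', 'mtx', 'T', 'shot'])
```

View pics/scene0.png

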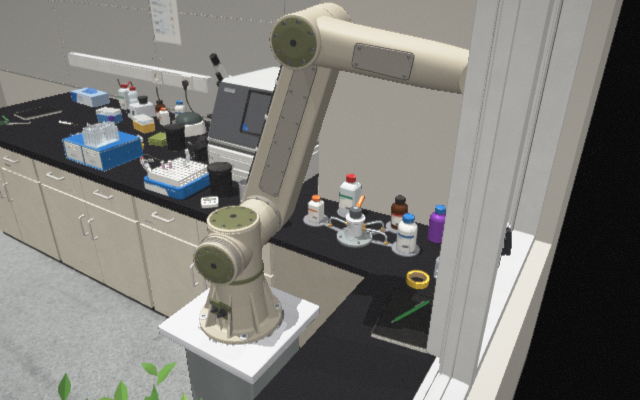

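View pics/top0.png

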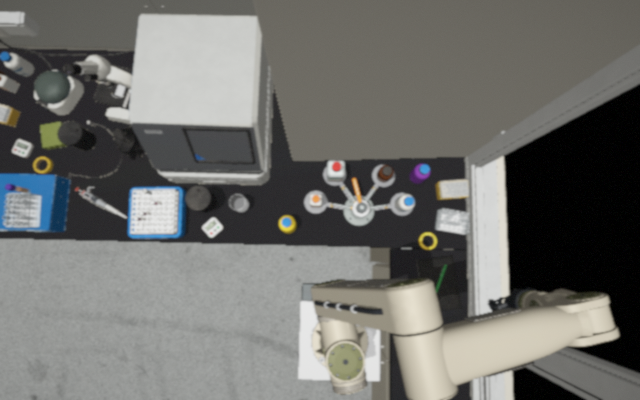

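The top view shows the station at about (359,208). Its docks, left to right, hold orange (315,200), red (336,168), brown (383,174) and blue (403,203). The selector points up and slightly left, with its tip near (355,180). There are look-alikes: a purple bottle at (420,173) and a yellow one at (288,224). Next I measure.

```bash
cat > h.py <<'E'
import numpy as np, cv2
from workcell import get_state, vision, silhouettes, tip_of
def ray(p,uv):
    K,T=p["mtx"],p["T"]; u,v=uv
    d=np.array([(u-K[0,2])/K[0,0], -(v-K[1,2])/K[1,1], -1.0])
    return T[:3,3], T[:3,:3]@d
def atz(p,uv,z):
    o,d=ray(p,uv); return o+d*(z-o[2])/d[2]
def cloud(p,m):
    K,T=p["mtx"],p["T"]; v,u=np.nonzero(m&(p["depth"]>0)); D=p["depth"][v,u]
    c=np.stack([(u-K[0,2])/K[0,0]*D,-(v-K[1,2])/K[1,1]*D,-D],1)
    return c@T[:3,:3].T+T[:3,3]
E
python3 - <<'E'
from h import *
np.set_printoptions(precision=4,suppress=True)
H=dict(wash_bottle_sq=0,buffer_bottle=0,lysis_bottle=0,ethanol_bottle=0,station=0,selector_axis=.103,selector_end=.103,selector_aim=.103,timer=0,beaker=0,tape_roll=0)
for n in("top","scene"):
    p=vision.read_camera(n)
    for k,z in H.items():
        for r in tip_of(p,k)[:2]: print(n,k,round(r["confidence"],2),np.array(r["location"]),atz(p,r["location"],z)[:2])
    for k in ("wash_bottle_sq","buffer_bottle","lysis_bottle","ethanol_bottle","selector_arm"):
        for r in silhouettes(p,k)[:2]:
            c=cloud(p,r["mask"]); zt=np.percentile(c[:,2],98); t=c[c[:,2]>zt-.012]
            print("  sil",n,k,round(r["confidence"],2),r["mask"].sum(),"top",zt,(t.min(0)+t.max(0))/2,t.mean(0))
    im=cv2.resize(p["pixels"][130:250,260:460],None,fx=4,fy=4,interpolation=cv2.INTER_CUBIC) if n=="top" else cv2.resize(p["pixels"][150:300,290:470],None,fx=4,fy=4,interpolation=cv2.INTER_CUBIC)
    cv2.imwrite(f"pics/{n}1.png",im[:,:,::-1])
E
```

```text
top wash_bottle_sq 0.78 [332.1 173.4] [0.6717 0.042 ]
top buffer_bottle 0.84 [417.6 175.1] [ 0.6733 -0.3146]
top buffer_bottle 0.59 [288.4 225.8] [0.4489 0.2166]
top lysis_bottle 0.42 [314.  201.1] [0.5534 0.1144]
top ethanol_bottle 0.67 [385.5 174.3] [ 0.6734 -0.1807]
top station 0.86 [358.  210.3] [ 0.5196 -0.0676]
top selector_axis 0.84 [359.8 206.9] [ 0.5212 -0.0637]
top selector_end 0.47 [352.8 176.2] [ 0.6411 -0.0352]
top selector_aim 0.44 [313.9 200.6] [0.5414 0.114 ]
top timer 0.75 [214.9 228.2] [0.4318 0.5164]
top timer 0.48 [361.2 207.4] [ 0.5319 -0.0807]
top beaker 0.72 [241.5 204.7] [0.5311 0.4126]
top tape_roll 0.57 [427.  238.2] [ 0.4119 -0.3506]
  sil top wash_bottle_sq 0.88 364 top 0.15858379251203197 [0.6674 0.0352 0.1551] [0.6672 0.035  0.1545]
  sil top buffer_bottle 0.75 236 top 0.12599349255030573 [0.4559 0.2196 0.1222] [0.4546 0.2197 0.1222]
  sil top buffer_bottle 0.69 265 top 0.133994591951198 [ 0.5467 -0.244   0.13  ] [ 0.5461 -0.2441  0.1284]
  sil top lysis_bottle 0.53 154 top 0.10199996526754941 [0.5506 0.1117 0.0969] [0.5506 0.1108 0.0967]
  sil top ethan
[... 995 characters left out ...]
2  0.0286]
scene beaker 0.6 [246.2 200.7] [0.5331 0.4202]
scene beaker 0.47 [208.6 204.1] [0.431  0.5238]
scene tape_roll 0.53 [417.8 281.9] [ 0.403  -0.3529]
  sil scene wash_bottle_sq 0.66 664 top 0.15682259163001408 [0.6629 0.029  0.1519] [0.6613 0.0274 0.1535]
  sil scene buffer_bottle 0.81 687 top 0.1312709836654941 [ 0.5417 -0.2502  0.1275] [ 0.541  -0.2521  0.1283]
  sil scene buffer_bottle 0.69 532 top 0.12624146685659637 [ 0.3783 -0.3975  0.2698] [ 0.6316 -0.325   0.1392]
  sil scene lysis_bottle 0.82 334 top 0.0983624275659908 [0.544  0.1028 0.0932] [0.5431 0.1012 0.0945]
  sil scene ethanol_bottle 0.97 435 top 0.12594188967448305 [ 0.605  -0.1956  0.1232] [ 0.6471 -0.1772  0.1224]
```

View pics/top1.png

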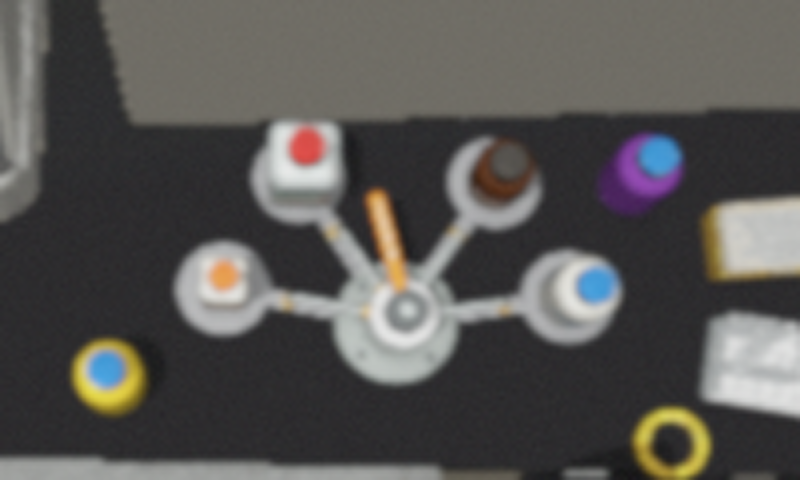

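```bash
python3 -m inch '[[2.7,-1.44,0,0,0,0,0],[2.7,-1.44,0,0,0,0,0],[2.7,-1.44,0,0,0,0,0],[2.7,-1.44,0,0,0,0,0],[2.7,-1.44,0,0,0,0,0]]' 20; python3 -m inch '[[2.7,-1.44,0,0,0,0,0],[2.7,-1.44,0,0,0,0,0],[2.7,-1.44,0,0,0,0,0],[2.7,-1.44,0,0,0,0,0],[2.7,-1.44,0,0,0,0,0]]'
python3 - <<'E'
import numpy as np
from scipy.optimize import least_squares
B=np.array([[.667,.035],[.665,-.163],[.546,-.244],[.5506,.1115]]);a=np.array([.6,-.6,-1.4,1.4])
f=lambda p:(np.c_[p[0]+.18*np.cos(a+p[2]),p[1]+.18*np.sin(a+p[2])]-B).ravel()
r=least_squares(f,[.52,-.065,0]);print(r.x,r.fun.round(4))
E
```

```text
clock: 2.3
tcp_pos: [0.3075, -0.4199, 0.2314]
orientation: [0.0, 0.983, 0.183, 0.0]
wrist_force: [-0.6, -0.0, 0.3]
finger_gap: 0.0122
clock: 2.8
tcp_pos: [0.4076, -0.3041, 0.2315]
orientation: [0.0, 0.983, 0.183, 0.0]
wrist_force: [0.1, -0.4, -0.2]
finger_gap: 0.0001
[ 0.51757545 -0.06442939 -0.00776557] [-0.0001  0.001   0.0003 -0.0042  0.0008  0.002  -0.0011  0.0012]
```

```bash
python3 -m inch '[[2.7,-1.44,0,0,0,0,0],[2.7,-1.44,0,0,0,0,0],[2.7,-1.44,0,0,0,0,0],[2.7,-1.44,0,0,0,0,0],[2.7,-1.44,0,0,0,0,0]]' ; python3 -m inch '[[2.7,-1.44,0,0,0,0,0],[2.7,-1.44,0,0,0,0,0],[2.7,-1.44,0,0,0,0,0],[2.7,-1.44,0,0,0,0,0],[2.7,-1.44,0,0,0,0,0]]'
python3 -m inch '[[0,0,0,0,0,-8.3,0],[0,0,0,0,0,-8.3,0],[0,0,0,0,0,-8.3,0],[0,0,0,0,0,-8.3,0],[0,0,0,0,0,-8.3,0]]'; python3 -m inch '[[0,0,0,0,0,-8.3,0],[0,0,0,0,0,-8.3,0],[0,0,0,0,0,-8.3,0],[0,0,0,0,0,-8.3,0],[0,0,0,0,0,-8.3,0]]'
cat >> h.py <<'E'
def wristproj(p,s,pts):
    from scipy.spatial.transform import Rotation as R
    q=s["orientation"]; Rt=R.from_quat([q[1],q[2],q[3],q[0]]).as_matrix()
    Tc=p["tool_from_camera"]; X=(np.asarray(pts)-s["tcp_pos"])@Rt
    X=(X-Tc[:3,3])@Tc[:3,:3]; X=X*[1,-1,-1]
    r=np.hypot(X[:,0],X[:,1]); th=np.arctan2(r,X[:,2]); K=p["mtx"]
    return np.c_[K[0,2]+K[0,0]*th*X[:,0]/r,K[1,2]+K[1,1]*th*X[:,1]/r]
A=np.array([.5176,-.0644])
E
cat > look.py <<'E'
import sys
from h import *
s=get_state(); p=vision.read_camera("wrist")
cv2.imwrite(f"pics/w{sys.argv[1]}.png",p["pixels"][:,:,::-1])
t=vision.read_camera("top"); cv2.imwrite(f"pics/t{sys.argv[1]}.png",cv2.resize(t["pixels"][130:250,260:460],None,fx=4,fy=4,interpolation=cv2.INTER_CUBIC)[:,:,::-1])
print(s["clock"],s["tcp_pos"],s["joint_pos"].round(2),s["wrist_force"].round(2))
for n,q in(("top",t),):
    for r in tip_of(q,"selector_end")[:2]:
        P=atz(q,r["location"],.103)[:2]; d=P-A; print(n,"end",round(r["confidence"],2),P,np.hypot(*d),"ang",np.arctan2(d[1],d[0]))
hsv=cv2.cvtColor(t["pixels"],cv2.COLOR_RGB2HSV)
m=(hsv[...,0]>5)&(hsv[...,0]<22)&(hsv[...,1]>120)&(hsv[...,2]>140)
v,u=np.nonzero(m); P=np.array([atz(t,(a,b),.110)[:2] for a,b in zip(u,v)]); d=P-A; r=np.hypot(d[:,0],d[:,1]); k=(r<.125)&(r>.025)
print("orange px",k.sum(),"angle",np.arctan2(d[k,1].sum(),d[k,0].sum()),"r",r[k].min(),r[k].max())
E
python3 look.py 1
```

```text
clock: 3.3
tcp_pos: [0.5078, -0.1884, 0.2314]
orientation: [0.0, 0.983, 0.183, 0.0]
wrist_force: [0.5, -0.9, -0.8]
finger_gap: -0.0002
clock: 3.8
tcp_pos: [0.6078, -0.0726, 0.2313]
orientation: [0.0, 0.983, 0.183, 0.0]
wrist_force: [0.8, 0.1, -0.1]
finger_gap: 0.0002
clock: 4.3
tcp_pos: [0.6071, -0.0736, 0.2312]
orientation: [0.0, 0.853, 0.522, -0.0]
wrist_force: [-0.6, 0.1, -0.7]
finger_gap: 0.0002
clock: 4.8
tcp_pos: [0.6071, -0.0737, 0.2312]
orientation: [0.0, 0.613, 0.79, -0.0]
wrist_force: [0.1, 0.5, -0.7]
finger_gap: 0.0001
4.8 [ 0.60708457 -0.07368321  0.23124675] [-0.25  0.39  0.15  1.33 -0.    1.07] [ 0.09  0.52 -0.7 ]
top end 0.54 [ 0.64559585 -0.0257818 ] 0.13369481547724596 ang 0.29302896276587914
orange px 24 angle 0.25487264705536467 r 0.07864249020075391 0.11855719625519505
```

View pics/w1.png

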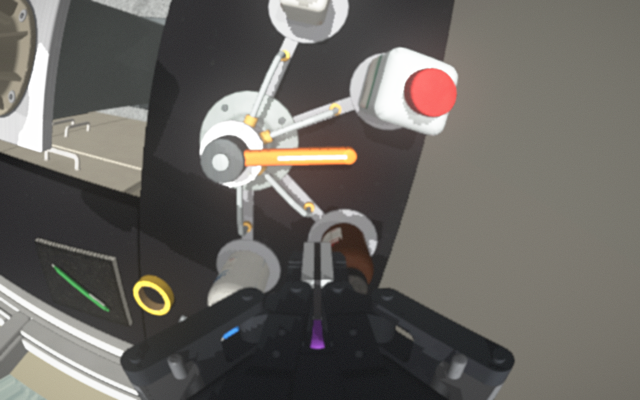

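View pics/t1.png

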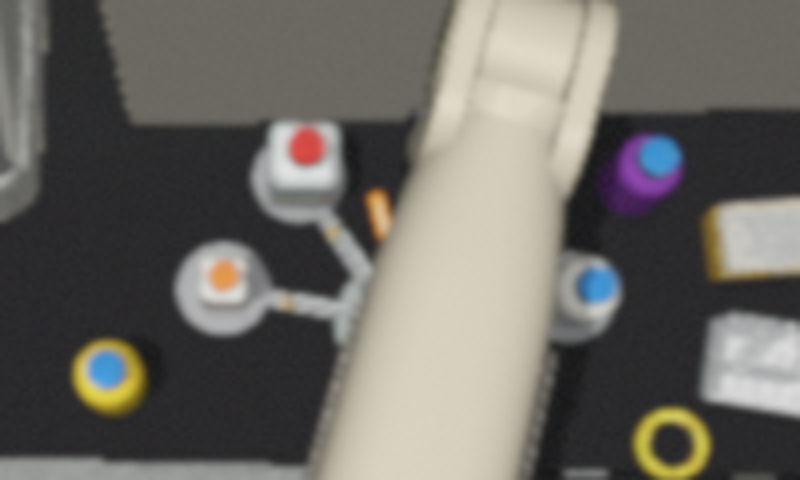

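Wrist view: hub at (222,160), selector tip at (352,157), closed fingertips at about (317,245), red bottle at (430,92). The finger linkages flare sideways, so I need their extent in tool coordinates to keep them clear of the tall red bottle.

```bash
python3 - <<'E'
from h import *
np.set_printoptions(precision=3,suppress=True)
s=get_state(); p=vision.read_camera("wrist"); K=p["mtx"]; Tc=p["tool_from_camera"]; print(Tc,K[0],"clock",s["clock"])
v,u=np.mgrid[0:400,0:640]; x=(u-K[0,2]);y=(v-K[1,2]); r=np.hypot(x,y); th=r/K[0,0]; D=p["depth"]
sc=np.where(r>0,np.tan(th)/np.maximum(r,1e-9),0)*D
X=np.stack([x*sc,-y*sc,-D],-1)@Tc[:3,:3].T+Tc[:3,3]
ok=(D>0)&(th<1.4)
for c,rw in [(317,245),(317,270),(300,300),(140,360),(200,325),(500,360),(430,320),(130,380),(250,300),(352,157),(430,92),(222,160)]: print((c,rw),D[rw,c],X[rw,c])
g=ok&(X[...,2]<.02)&(X[...,2]>-.13)&(abs(X[...,0])<.06)&(abs(X[...,1])<.12)
for z0 in np.arange(-.13,.02,.01):
    k=g&(X[...,2]>=z0)&(X[...,2]<z0+.01); q=X[k]
    if len(q): print(round(z0,3),len(q),"x",q[:,0].min(),q[:,0].max(),"y",q[:,1].min(),q[:,1].max())
E
```

```text
[[ 0.001  0.946  0.324  0.082]
 [ 1.    -0.001 -0.001  0.   ]
 [-0.     0.324 -0.946 -0.143]
 [ 0.     0.     0.     1.   ]] [309.707   0.    316.933] clock 4.95
(317, 245) 0.15158707 [ 0.01   0.001 -0.008]
(317, 270) 0.12931523 [ 0.01   0.001 -0.031]
(300, 300) 0.10839568 [ 0.011 -0.006 -0.053]
(140, 360) 0.07363213 [ 0.011 -0.053 -0.09 ]
(200, 325) 0.09379036 [ 0.01  -0.039 -0.069]
(500, 360) 0.072640814 [ 0.012  0.056 -0.09 ]
(430, 320) 0.09572143 [ 0.011  0.039 -0.066]
(130, 380) 0.06970837 [ 0.007 -0.056 -0.095]
(250, 300) 0.1080049 [ 0.011 -0.024 -0.053]
(352, 157) 0.26693735 [0.027 0.031 0.12 ]
(430, 92) 0.20527132 [0.086 0.082 0.075]
(222, 160) 0.2596325 [ 0.027 -0.082  0.112]
-0.11 595 x 0.017054042806561198 0.020296483919407575 y -0.01887849293535094 0.019690739292300048
-0.1 8198 x -0.00678926460295258 0.020370472866983465 y -0.060994821846462224 0.061819580628885054
-0.09 8553 x -0.005777815488375512 0.01804547838240099 y -0.06153806863279814 0.0628943144493151
-0.08 6767 x -0.013131624162840541 0.017231838675025035 y -0.05608131699682218 0.05799159242880546
-0.07 3909 x -0.01262628910156853 0.016977378372453916 y -0.04838993288638718 0.049462476178569484
-0.06 5007 x -0.012465128697285555 0.013669377894881263 y -0.03976594428222298 0.04023320613601494
-0.05 1815 x -0.013670027070156743 0.013610769034858833 y -0.031542199910281496 0.03306601628980082
-0.04 792 x -0.012978714306838154 0.011177876676276746 y -0.015968295731742955 0.014341175372450058
-0.03 712 x 0.004887764573255182 0.010894299437613497 y -0.01334575724157679 0.014284270310668815
-0.02 555 x 0.004681794375414397 0.011003735251075272 y -0.012920415531525791 0.013976923436522447
-0.01 206 x 0.004962722216817914 0.010811774393554283 y -0.011859561332478138 0.012956689539369213
```

```bash
python3 -m inch '[[0,-0.4,3,0,0,0,0],[0,0,4,0,0,0,0],[0,0,3.5,0,0,0,0],[0,0,2.6,0,0,0,0],[0,0,0,0,0,0,0]]'; python3 look.py 2
```

```text
clock: 5.5
tcp_pos: [0.6, -0.0739, 0.0961]
orientation: [-0.004, 0.616, 0.788, -0.002]
wrist_force: [-0.6, -0.1, 0.5]
finger_gap: -0.0
5.5 [ 0.60003917 -0.07389957  0.09610888] [-0.26  0.45 -0.1   1.04 -0.    1.07] [-0.6  -0.06  0.55]
top end 0.57 [ 0.63856094 -0.03016198] 0.12571312519334435 ang 0.2758349233426976
top end 0.55 [0.52091287 0.39464875] 0.4590607066169805 ang 1.5635796367159054
orange px 24 angle 0.25672817136654824 r 0.07965954348530667 0.11947168870115578
```

View pics/w2.png

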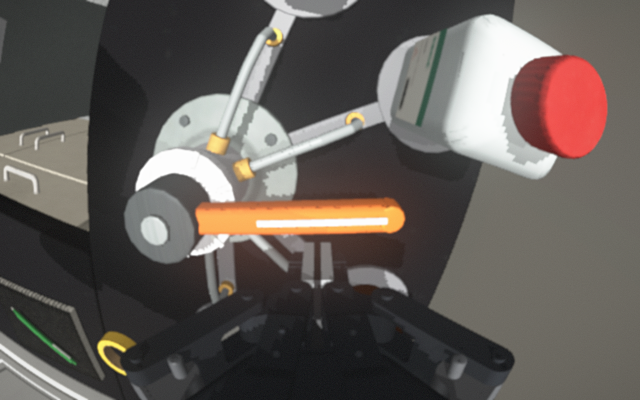

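The fingers (317,250) now stand beside the bar, which runs from (200,218) to (405,216), with a gap of about 9 mm and the red bottle clear. I let it settle and close the gap.

```bash
python3 -m inch '[[0.3,0,0,0,0,0,0],[0.3,0,0,0,0,0,0],[0.2,0,0,0,0,0,0],[0.1,0,0,0,0,0,0],[0,0,0,0,0,0,0]]'; python3 -m inch '[[0.27,0.06,0,0,0,-2,0],[0.27,0.06,0,0,0,-2,0],[0.27,0.06,0,0,0,-2,0],[0.27,0.06,0,0,0,-2,0],[0,0,0,0,0,0,0]]'; python3 look.py 3
```

```text
clock: 6.15
tcp_pos: [0.6011, -0.0657, 0.1006]
orientation: [0.0, 0.615, 0.789, 0.0]
wrist_force: [-0.2, -0.7, -0.1]
finger_gap: -0.0
clock: 6.65
tcp_pos: [0.6001, -0.055, 0.1004]
orientation: [0.0, 0.559, 0.829, -0.0]
wrist_force: [-0.4, -0.8, 0.0]
finger_gap: -0.0001
6.65 [ 0.60014832 -0.05504582  0.10040375] [-0.22  0.43 -0.11  1.03 -0.    0.96] [-0.38 -0.83  0.05]
top end 0.67 [0.64930066 0.04918409] 0.17391494874035485 ang 0.7116726861171182
orange px 17 angle 0.37717058007933607 r 0.09816685795130523 0.11922481072506698
```

View pics/w3.png

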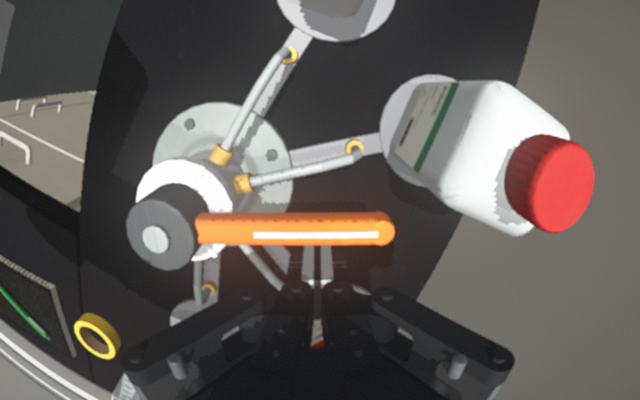

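```bash
cat > wang.py <<'E'
import sys
from h import *
from scipy.spatial.transform import Rotation as R
np.set_printoptions(precision=4,suppress=True)
def world(p,s,u,v,z):
    K=p["mtx"]; Tc=p["tool_from_camera"]; q=s["orientation"]; Rt=R.from_quat([q[1],q[2],q[3],q[0]]).as_matrix()
    x=np.asarray(u,float)-K[0,2]; y=np.asarray(v,float)-K[1,2]; r=np.hypot(x,y)+1e-9; th=r/K[0,0]
    d=np.stack([np.sin(th)*x/r,-np.sin(th)*y/r,-np.cos(th)],-1)@Tc[:3,:3].T@Rt.T
    o=Rt@Tc[:3,3]+s["tcp_pos"]; return o+d*((z-o[2])/d[...,2])[...,None]
s=get_state(); p=vision.read_camera("wrist"); cv2.imwrite(f"pics/w{sys.argv[1]}.png",p["pixels"][:,:,::-1])
h=cv2.cvtColor(p["pixels"],cv2.COLOR_RGB2HSV)
m=(h[...,0]>6)&(h[...,0]<17)&(h[...,1]>150)&(h[...,2]>150)
v,u=np.nonzero(m); P=world(p,s,u,v,.110)[:,:2]; d=P-A; r=np.hypot(*d.T); k=(r<.125)&(r>.03); P=P[k]
print("t",s["clock"],"tcp",s["tcp_pos"],"f",s["wrist_force"])
if len(P)>30:
    [vx,vy,x0,y0]=cv2.fitLine(P.astype(np.float32),cv2.DIST_HUBER,0,.001,.001).ravel()
    if (np.array([vx,vy])@(P.mean(0)-A))<0: vx,vy=-vx,-vy
    e=np.array([vx,vy]); off=(A-[x0,y0])@[-vy,vx]
    print("arm n",len(P),"line angle",np.arctan2(vy,vx),"axis offset",off,"bearing",np.arctan2(*(P.mean(0)-A)[::-1]),"reach",((P-A)@e).max())
for nm,hr,z in (("red",[(0,5),(174,180)],.156),("blue",[(100,115)],.131)):
    mm=sum(((h[...,0]>=a)&(h[...,0]<=b)) for a,b in hr).astype(bool)&(h[...,1]>130)&(h[...,2]>90)
    n,l,st,c=cv2.connectedComponentsWithStats(mm.astype(np.uint8))
    for i in range(1,n):
        if st[i,4]>200:
            W=world(p,s,*c[i],z)[:2]; dd=W-A; print(nm,c[i],st[i,4],W,"R",np.hypot(*dd),"ang",np.arctan2(dd[1],dd[0]))
for L,z in (("wash_bottle_sq",0.006),("buffer_bottle",0.006),("selector_axis",.103),("selector_end",.103)):
    for q in tip_of(p,L)[:2]:
        W=world(p,s,*np.array(q["location"]),z)[:2]; dd=W-A; print(L,round(q["confidence"],2),q["location"],W,"R",np.hypot(*dd),"ang",np.arctan2(dd[1],dd[0]))
E
python3 wang.py 4
```

```text
t 6.8 tcp [ 0.6002 -0.055   0.1003] f [ 0.027  -0.3429  0.3515]
arm n 3126 line angle 0.4014768 axis offset -0.0002911568098624235 bearing 0.3607991757745347 reach 0.11802140597911784
red [554.5685 183.8007] 5789 [0.6606 0.0307] R 0.17172551745381434 ang 0.5871968605304533
wash_bottle_sq 0.63 [435.6, 132.0] [0.6686 0.0317] R 0.1790141359487723 ang 0.5666790625381273
selector_axis 0.62 [167.6, 230.3] [ 0.5198 -0.0726] R 0.008456971236701765 ang -1.3112074966362914
selector_end 0.67 [393.7, 229.4] [ 0.631  -0.0256] R 0.11987306738498645 ang 0.32964626255965257
```

```bash
python3 -m inch '[[0.27,0.06,0,0,0,-2,0],[0.27,0.06,0,0,0,-2,0],[0.27,0.06,0,0,0,-2,0],[0.27,0.06,0,0,0,-2,0],[0.27,0.06,0,0,0,-2,0]]'; python3 -m inch '[[0.27,0.06,0,0,0,-2,0],[0,0,0,0,0,0,0],[0,0,0,0,0,0,0]]'; python3 wang.py 5; python3 look.py 6
```

```text
clock: 7.55
tcp_pos: [0.597, -0.0418, 0.1003]
orientation: [0.0, 0.484, 0.875, -0.0]
wrist_force: [-0.1, -1.8, 0.4]
finger_gap: 0.0002
clock: 7.85
tcp_pos: [0.5959, -0.0387, 0.1002]
orientation: [-0.0, 0.469, 0.883, 0.0]
wrist_force: [-0.1, -0.7, -0.1]
finger_gap: -0.0001
t 7.85 tcp [ 0.5959 -0.0387  0.1002] f [-0.0617 -0.6844 -0.0779]
arm n 3132 line angle 0.5320494 axis offset -0.004736846121061419 bearing 0.5637752506905934 reach 0.11717520081566565
red [536.2819 260.0459] 5297 [0.6554 0.0313] R 0.1678042374231253 ang 0.6072369141885856
blue [124.0195 392.5209] 359 [ 0.5387 -0.2168] R 0.15389120106446988 ang -1.4334880583217098
wash_bottle_sq 0.58 [438.3, 179.1] [0.6719 0.031 ] R 0.18144530206381562 ang 0.5539140242393813
buffer_bottle 0.72 [177.9, 320.6] [ 0.5505 -0.2443] R 0.18286598802442094 ang -1.389793478675572
selector_axis 0.7 [164.4, 227.4] [ 0.5183 -0.0723] R 0.007885542274017427 ang -1.4759653422950714
selector_end 0.62 [393.8, 229.1] [ 0.6196 -0.0035] R 0.11880825656037435 ang 0.5383211276635663
8.1 [ 0.59593726 -0.03885994  0.10021787] [-0.2   0.42 -0.12  1.03  0.    0.78] [ 0.92 -0.33  0.3 ]
orange px 8 angle 0.5440303937957267 r 0.10985439497441259 0.11857260317291687
```

View pics/w5.png

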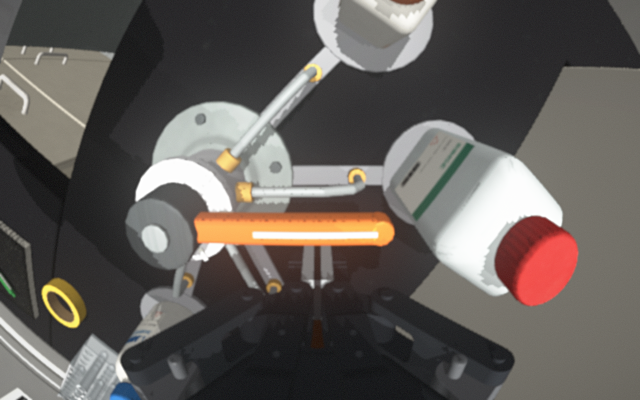

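View pics/t6.png

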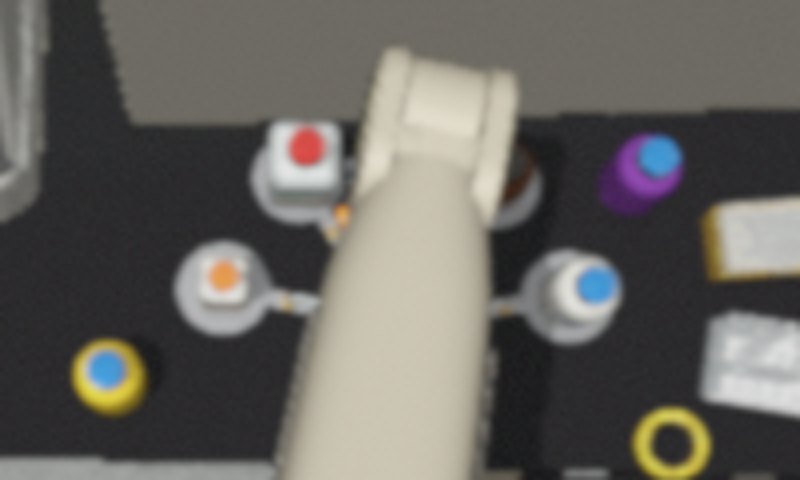

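The bar is squarely on line with the red bottle's dock pipe: finger yaw gives 0.594 rad and the bottle sits at about 0.59–0.60. I back off, lift and dwell, then check.

```bash
python3 -m inch '[[-0.4,0,0,0,0,0,0],[-0.6,0,0,0,0,0,0],[0,0,-2.5,0,0,0,0],[0,0,-2.5,0,0,0,0],[0,0,0,0,0,0,0]]';  python3 -m inch '[[0,0,0,0,0,0,0],[0,0,0,0,0,0,0],[0,0,0,0,0,0,0],[0,0,0,0,0,0,0],[0,0,0,0,0,0,0]]'; python3 wang.py 7
```

```text
clock: 8.75
tcp_pos: [0.6042, -0.0482, 0.154]
orientation: [0.003, 0.469, 0.883, 0.001]
wrist_force: [0.4, 0.4, 1.3]
finger_gap: 0.0002
clock: 9.25
tcp_pos: [0.6012, -0.0471, 0.1496]
orientation: [-0.001, 0.469, 0.883, -0.0]
wrist_force: [0.1, 0.5, -0.7]
finger_gap: -0.0001
t 9.25 tcp [ 0.6012 -0.0471  0.1496] f [ 0.1294  0.5096 -0.6694]
arm n 1205 line angle 0.5633523 axis offset -0.0014880700520568774 bearing 0.5528001201460554 reach 0.11737004823799674
red [497.493  205.8274] 2850 [0.6649 0.0316] R 0.1757597175001815 ang 0.5774996095173421
wash_bottle_sq 0.9 [419.2, 157.4] [0.6712 0.0283] R 0.17934650313610137 ang 0.5429474474676772
buffer_bottle 0.72 [189.8, 285.7] [ 0.5482 -0.2413] R 0.1795177544252943 ang -1.3996838184591893
selector_axis 0.83 [195.5, 183.0] [ 0.519  -0.0714] R 0.007157763492788457 ang -1.3749070939420642
selector_end 0.73 [377.1, 181.9] [ 0.6187 -0.0034] R 0.11813230588423264 ang 0.5430783348272892
```

View pics/w7.png

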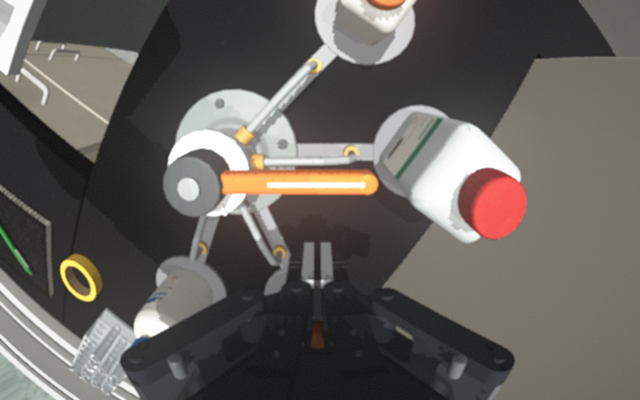

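```bash
python3 -m inch '[[2,0,0,0,0,0,0],[2,0,0,0,0,0,0],[1.8,0,0,0,0,0,0],[0,0,0,0,0,0,0],[0,0,0,0,0,0,0]]';  python3 -m inch '[[0,0,2,0,0,0,0],[0,0,2,0,0,0,0],[0,0,1,0,0,0,0],[0,0,0,0,0,0,0],[0,0,0,0,0,0,0]]'; python3 -m inch '[[0,0,0,0,0,0,0],[0,0,0,0,0,0,0],[0,0,0,0,0,0,0],[0,0,0,0,0,0,0],[0,0,0,0,0,0,0]]'; python3 wang.py 8; python3 look.py 9
```

```text
clock: 10.0
tcp_pos: [0.5693, 0.0011, 0.1506]
orientation: [0.001, 0.468, 0.883, -0.0]
wrist_force: [0.1, 0.2, -0.0]
finger_gap: 0.0001
clock: 10.5
tcp_pos: [0.5695, 0.0005, 0.1006]
orientation: [0.0, 0.469, 0.883, -0.0]
wrist_force: [-0.3, -0.3, -0.8]
finger_gap: 0.0002
clock: 11.0
tcp_pos: [0.5692, 0.0009, 0.1005]
orientation: [0.0, 0.469, 0.883, 0.0]
wrist_force: [0.3, 0.3, -0.2]
finger_gap: -0.0
t 11.0 tcp [0.5692 0.0009 0.1005] f [ 0.2884  0.2753 -0.1862]
red [511.9519 330.0631] 2724 [0.6515 0.0402] R 0.169950408524157 ang 0.6630527237643894
wash_bottle_sq 0.74 [429.1, 228.5] [0.6687 0.0315] R 0.17901714476265362 ang 0.5655910728310185
wash_bottle_sq 0.73 [373.7, 74.5] [0.5503 0.1057] R 0.17325770418374548 ang 1.38107097700846
selector_axis 0.94 [180.9, 299.8] [ 0.519  -0.0741] R 0.009788202890023745 ang -1.4288702246717349
selector_end 0.58 [383.9, 303.1] [ 0.6197 -0.004 ] R 0.11866718004222095 ang 0.5343478534190541
11.25 [0.56904044 0.00088951 0.10024205] [-0.14  0.37 -0.2   1.   -0.    0.84] [-1.09 -0.37 -0.53]
top end 0.3 [ 0.51640458 -0.07414914] 0.009822155451979439 ang -1.6928054591786665Traceback (most recent call last):
  File "look.py", line 13, in <module>
    print("orange px",k.sum(),"angle",np.arctan2(d[k,1].sum(),d[k,0].sum()),"r",r[k].min(),r[k].max())
                                                                                ~~~~~~~~^^
    return umr_minimum(a, axis, None, out, keepdims, initial, where)
ValueError: zero-size array to reduction operation minimum which has no identity
```

View pics/w8.png

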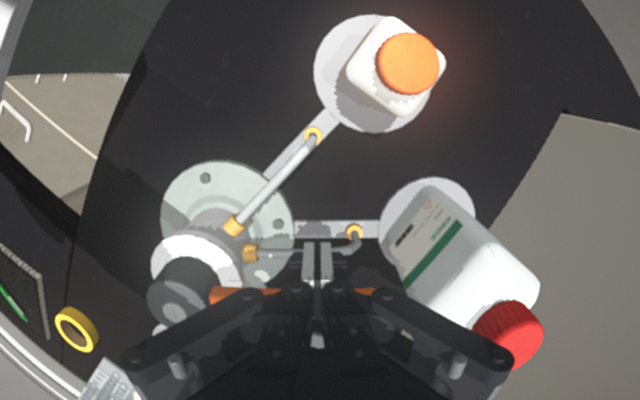

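View pics/t9.png

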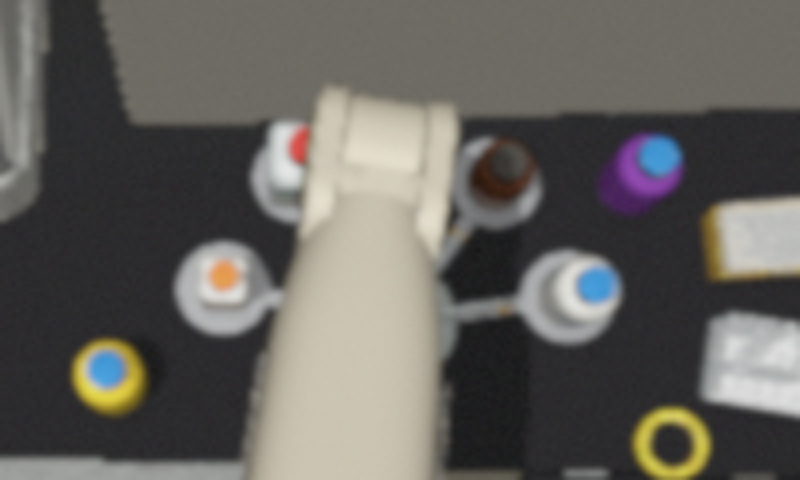

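The fingers now stand on the far side of the bar (partly visible along row 297), and it has stayed on red since about 7.7 s (over 3 s). I push it clockwise round the axis.

```bash
python3 -m inch '[[-0.4,0,0,0,0,0,0],[-0.3,0,0,0,0,0,0],[-0.1,0,0,0,0,0,0],[-0.27,0.06,0,0,0,2,0],[-0.27,0.06,0,0,0,2,0]]'; python3 -m inch '[[-0.55,0.105,0,0,0,4,0],[-0.55,0.105,0,0,0,4,0],[-0.55,0.105,0,0,0,4,0],[-0.55,0.105,0,0,0,4,0],[-0.55,0.105,0,0,0,4,0]]'; python3 -m inch '[[-0.55,0.105,0,0,0,4,0],[-0.55,0.105,0,0,0,4,0],[-0.55,0.105,0,0,0,4,0],[-0.55,0.105,0,0,0,4,0],[-0.55,0.105,0,0,0,4,0]]'; python3 wang.py 10; python3 look.py 11
```

```text
clock: 11.9
tcp_pos: [0.5774, -0.0095, 0.1002]
orientation: [-0.0, 0.5, 0.866, 0.0]
wrist_force: [0.4, 1.3, 0.2]
finger_gap: -0.0001
clock: 12.4
tcp_pos: [0.5932, -0.0327, 0.1003]
orientation: [-0.0, 0.643, 0.766, 0.001]
wrist_force: [1.0, 2.6, 0.7]
finger_gap: -0.0
clock: 12.9
tcp_pos: [0.5997, -0.0601, 0.1005]
orientation: [0.0, 0.766, 0.642, 0.001]
wrist_force: [1.6, 2.5, -0.9]
finger_gap: 0.0001
t 12.9 tcp [ 0.5997 -0.0601  0.1005] f [ 1.6177  2.5098 -0.8871]
arm n 869 line angle -0.15060346 axis offset -0.003375882234100339 bearing -0.10438382861058869 reach 0.1201919833111583
red [478.6451  46.2812] 8090 [0.666  0.0299] R 0.17585209837471302 ang 0.565791628920791
wash_bottle_sq 0.75 [383.5, 70.3] [0.6682 0.031 ] R 0.17829089845858978 ang 0.5645588553673717
selector_axis 0.58 [184.7, 289.6] [ 0.5184 -0.0712] R 0.006823249591398663 ang -1.4573308275450454
selector_end 0.79 [392.8, 285.4] [ 0.6393 -0.0867] R 0.12372546249494246 ang -0.18082652647223235
selector_end 0.7 [383.3, 69.0] [0.6464 0.0276] R 0.15826548605573149 ang 0.6200957538066107
13.15 [ 0.59854308 -0.06017531  0.10013468] [-0.23  0.43 -0.11  1.03 -0.    1.51] [-0.15 -0.5  -0.27]
top end 0.2 [ 0.39385767 -0.32957985] 0.29263033978670255 ang -2.0073978809888273Traceback (most recent call last):
  File "look.py", line 13, in <module>
    print("orange px",k.sum(),"angle",np.arctan2(d[k,1].sum(),d[k,0].sum()),"r",r[k].min(),r[k].max())
                                                                                ~~~~~~~~^^
    return umr_minimum(a, axis, None, out, keepdims, initial, where)
ValueError: zero-size array to reduction operation minimum which has no identity
```

View pics/w10.png

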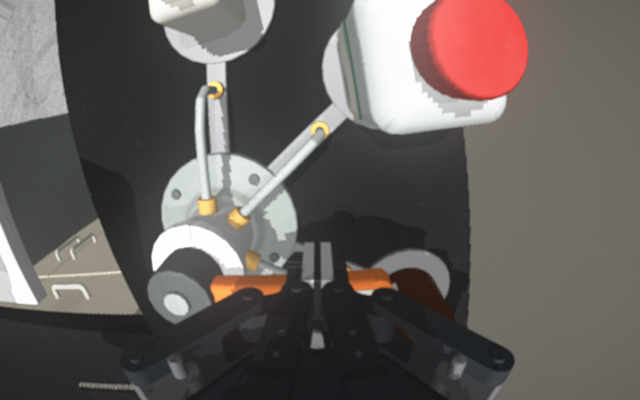

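The bar moves with the fingers, lying along row 285 in this wrist view, with forces under 3 N. It is now near -0.17 rad, so I continue.

```bash
python3 -m inch '[[-0.55,0.105,0,0,0,4,0],[-0.55,0.105,0,0,0,4,0],[-0.55,0.105,0,0,0,4,0],[-0.55,0.105,0,0,0,4,0],[-0.55,0.105,0,0,0,4,0]]'; python3 -m inch '[[-0.55,0.105,0,0,0,4,0],[-0.55,0.105,0,0,0,4,0],[-0.55,0.105,0,0,0,4,0],[-0.55,0.105,0,0,0,4,0],[-0.55,0.105,0,0,0,4,0]]'; python3 -m inch '[[-0.55,0.105,0,0,0,4,0],[-0.55,0.105,0,0,0,4,0],[-0.55,0.105,0,0,0,4,0],[-0.55,0.105,0,0,0,4,0],[0,0,0,0,0,0,0]]'; python3 wang.py 12
```

```text
clock: 13.8
tcp_pos: [0.5962, -0.0876, 0.1005]
orientation: [0.0, 0.866, 0.5, 0.001]
wrist_force: [1.8, 0.8, -0.5]
finger_gap: -0.0005
clock: 14.3
tcp_pos: [0.5838, -0.1128, 0.1007]
orientation: [0.001, 0.94, 0.342, 0.001]
wrist_force: [2.5, -0.2, 0.0]
finger_gap: 0.0002
clock: 14.8
tcp_pos: [0.567, -0.1288, 0.1006]
orientation: [0.0, 0.978, 0.208, 0.0]
wrist_force: [-0.0, -0.3, -0.6]
finger_gap: -0.0001
t 14.8 tcp [ 0.567  -0.1288  0.1006] f [-0.0494 -0.3384 -0.6434]
arm n 1156 line angle -1.1568773 axis offset -0.007862812340898551 bearing -1.0493236272768796 reach 0.12398088748634317
blue [620.2287 215.9987] 1583 [ 0.6716 -0.2854] R 0.2693651868328244 ang -0.9620877521798162
wash_bottle_sq 0.6 [183.1, 10.3] [0.6683 0.0323] R 0.17905303259003597 ang 0.5704647683041625
buffer_bottle 0.95 [530.2, 177.6] [ 0.6682 -0.3066] R 0.2852438679990347 ang -1.014443388400122
buffer_bottle 0.75 [16.6, 169.7] [0.4543 0.206 ] R 0.27772217451395037 ang 1.8007096152271156
selector_axis 0.78 [186.1, 285.5] [ 0.5166 -0.0677] R 0.003416431818797361 ang -1.8823264655679843
selector_end 0.83 [395.8, 283.0] [ 0.5703 -0.1772] R 0.12444816987346725 ang -1.1338640441358234
```

View pics/w12.png

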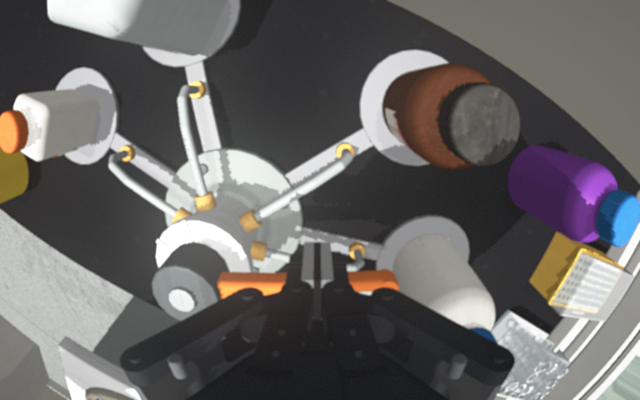

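Fingers and bar are at about -1.15 rad and the white blue-capped bottle (440,280) is 14° ahead. The last part goes slowly.

```bash
python3 -m inch '[[-0.27,0.055,0,0,0,2,0],[-0.27,0.055,0,0,0,2,0],[-0.27,0.055,0,0,0,2,0],[-0.27,0.055,0,0,0,2,0],[-0.27,0.055,0,0,0,2,0]]'; python3 -m inch '[[-0.27,0.055,0,0,0,2,0],[-0.27,0.055,0,0,0,2,0],[0,0,0,0,0,0,0],[0,0,0,0,0,0,0]]'; python3 -m inch '[[0.5,0,0,0,0,0,0],[1,0,0,0,0,0,0],[1.5,0,0,0,0,0,0],[0,0,0,0,0,0,0],[0,0,0,0,0,0,0]]'; python3 wang.py 13; python3 -m inch '[[0,0,-3,0,0,0,0],[0,0,-4,0,0,0,0],[0,0,-4,0,0,0,0],[0,0,-2,0,0,0,0],[0,0,0,0,0,0,0]]'; python3 -m inch '[[-2,0,0,0,0,0,0],[-2,0,0,0,0,0,0],[-2,0,0,0,0,0,0],[-2,0,0,0,0,0,0],[0,0,0,0,0,0,0]]'; python3 -m inch '[[0,0,0,0,0,0,0],[0,0,0,0,0,0,0]]'; python3 wang.py 14
```

```text
clock: 15.55
tcp_pos: [0.5557, -0.1355, 0.1002]
orientation: [0.0, 0.992, 0.122, 0.0]
wrist_force: [2.1, -1.0, -0.3]
finger_gap: -0.0
clock: 15.95
tcp_pos: [0.5503, -0.1378, 0.1003]
orientation: [0.0, 0.996, 0.088, 0.0]
wrist_force: [0.5, -0.4, -1.0]
finger_gap: -0.0002
clock: 16.45
tcp_pos: [0.5799, -0.1323, 0.0999]
orientation: [-0.0, 0.996, 0.088, -0.0]
wrist_force: [-0.9, 0.3, -1.0]
finger_gap: -0.0
t 16.45 tcp [ 0.5799 -0.1323  0.0999] f [-0.9457  0.2879 -1.043 ]
arm n 115 line angle -1.3735218 axis offset -0.00418514230798491 bearing -1.3301884537709887 reach 0.08241381448601835
red [16.6348 61.0327] 2538 [0.6681 0.0047] R 0.16558257943227128 ang 0.4306945881955701
blue [623.5804 162.4783] 1635 [ 0.6743 -0.2911] R 0.27553664374256337 ang -0.965963441983654
blue [495.1332 328.4663] 1171 [ 0.564  -0.2389] R 0.1805945194116202 ang -1.3107433282272414
buffer_bottle 0.93 [433.8, 247.2] [ 0.5519 -0.2469] R 0.1856783205143524 ang -1.3849858047123098
buffer_bottle 0.72 [32.0, 246.7] [0.4494 0.2138] R 0.2864797990879384 ang 1.8113180806833713
selector_axis 0.59 [198.7, 324.4] [ 0.516 -0
[... 801 characters left out ...]
045837859625194 ang -1.0021550668084702
blue [440.8447 165.2279] 1378 [ 0.5473 -0.2459] R 0.1839452332780734 ang -1.408414012099126
blue [ 20.8949 178.9022] 409 [0.4605 0.2043] R 0.274693602879412 ang 1.7801851801181912
wash_bottle_sq 0.66 [196.3, 14.9] [0.6626 0.0302] R 0.17313611089401157 ang 0.5779953678165988
buffer_bottle 0.95 [403.3, 139.5] [ 0.5497 -0.2462] R 0.1845939243125647 ang -1.396112771265409
buffer_bottle 0.77 [466.3, 63.0] [ 0.6646 -0.3077] R 0.28424651155079794 ang -1.027334569381793
selector_axis 0.82 [233.8, 155.8] [ 0.5171 -0.0681] R 0.0037040801789596 ang -1.7193913998546084
selector_end 0.78 [369.1, 150.4] [ 0.5428 -0.1875] R 0.12564615802434426 ang -1.3685962617428509
```

View pics/w14.png

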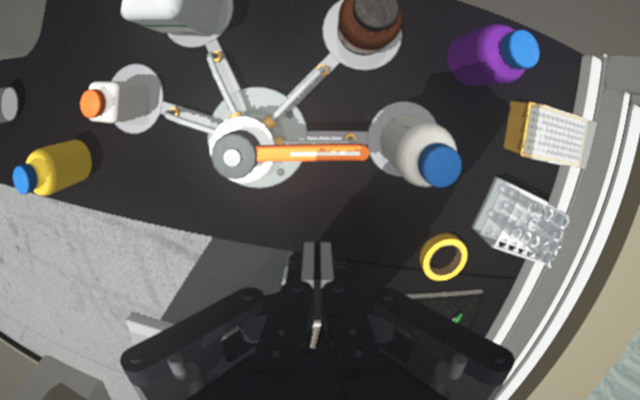

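View pics/w13.png

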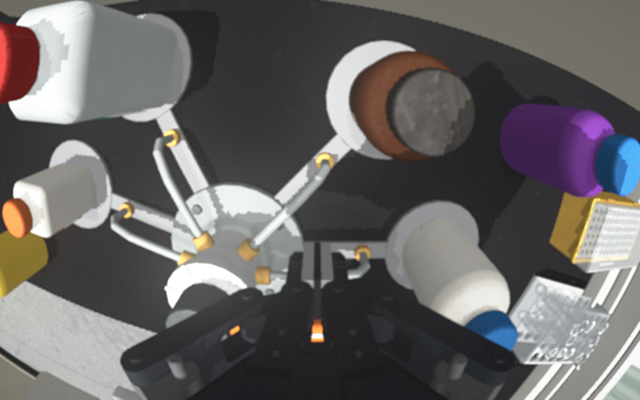

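After backing off and lifting, the bar runs from (256,153) to (369,151) in the wrist view, straight toward the blue-capped bottle, whose dock is at (403,138). I swing the robot out of the top camera's view for an independent check.

```bash
python3 -m inch '[[-1.4,2.3,0,0,0,0,0],[-1.4,2.3,0,0,0,0,0],[-1.4,2.3,0,0,0,0,0],[-1.4,2.3,0,0,0,0,0],[-1.4,2.3,0,0,0,0,0]]'; python3 -m inch '[[-1.4,2.3,0,0,0,0,0],[-1.4,2.3,0,0,0,0,0],[-1.4,2.3,0,0,0,0,0],[-1.4,2.3,0,0,0,0,0],[-1.4,2.3,0,0,0,0,0]]'; python3 -m inch '[[-1.4,2.3,0,0,0,0,0],[-1.4,2.3,0,0,0,0,0],[-1.4,2.3,0,0,0,0,0],[0,0,0,0,0,0,0],[0,0,0,0,0,0,0]]'; python3 look.py 15; python3 - <<'E'
from h import *
p=vision.read_camera("top")
for k in ("wash_bottle_sq","buffer_bottle","lysis_bottle","ethanol_bottle","timer","beaker","tape_roll"):
    for r in silhouettes(p,k)[:3]:
        c=cloud(p,r["mask"]); zt=np.percentile(c[:,2],98); t=c[c[:,2]>zt-.012]
        print(k,round(r["confidence"],2),((t.min(0)+t.max(0))/2).round(4))
E
```

```text
clock: 18.65
tcp_pos: [0.452, -0.273, 0.2302]
orientation: [0.0, 0.996, 0.088, 0.0]
wrist_force: [-0.1, -0.2, -0.1]
finger_gap: 0.0001
clock: 19.15
tcp_pos: [0.4031, -0.3986, 0.2302]
orientation: [0.0, 0.996, 0.088, 0.0]
wrist_force: [-0.1, -0.6, 0.3]
finger_gap: 0.0002
clock: 19.65
tcp_pos: [0.3739, -0.4731, 0.2298]
orientation: [-0.0, 0.996, 0.087, -0.0]
wrist_force: [0.6, 0.6, 0.5]
finger_gap: -0.0
19.65 [ 0.37386455 -0.47306158  0.2297882 ] [-1.04  0.37  0.12  1.32  0.    1.93] [0.61 0.63 0.51]
top end 0.76 [ 0.55783636 -0.17485208] 0.11755265766550775 ang -1.2214500209607906
orange px 43 angle -1.3125764611325432 r 0.02704808195026797 0.11804815335767536
wash_bottle_sq 0.81 [0.6669 0.0351 0.1545]
buffer_bottle 0.71 [ 0.6727 -0.3066  0.1242]
buffer_bottle 0.58 [ 0.5466 -0.2452  0.129 ]
buffer_bottle 0.52 [0.4544 0.2193 0.1235]
lysis_bottle 0.66 [0.5506 0.1118 0.0992]
ethanol_bottle 0.55 [ 0.6636 -0.1632  0.1212]
timer 0.57 [0.4339 0.5249 0.019 ]
beaker 0.58 [0.5317 0.4164 0.0826]
```

View pics/t15.png

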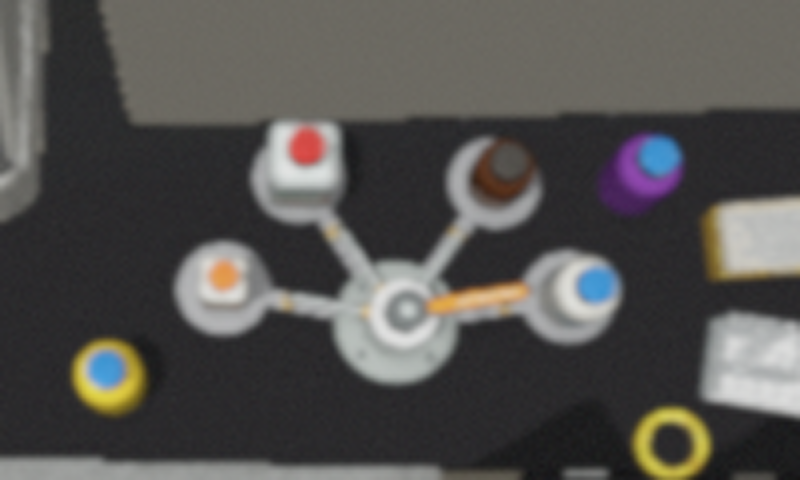

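The top view shows the bar from (430,305) to (525,291), aimed at the blue-capped bottle, with all bottles in place. My bearing number (-1.31) disagrees with the wrist value (-1.36), and the bottle is at about -1.40, so I refine this with line fits and depth from both cameras.

```bash
python3 - <<'E'
from h import *
np.set_printoptions(precision=4,suppress=True)
for n in ("top","scene"):
    p=vision.read_camera(n); px=p["pixels"]
    h=cv2.cvtColor(px,cv2.COLOR_RGB2HSV)
    m=(h[...,0]>4)&(h[...,0]<22)&(h[...,1]>110)&(h[...,2]>120)
    v,u=np.nonzero(m); P=np.array([atz(p,(a,b),.110)[:2] for a,b in zip(u,v)]); d=P-A; r=np.hypot(*d.T)
    k=(r<.125)&(r>.03)&(d[:,1]<-.015); P=P[k]
    l=cv2.fitLine(P.astype(np.float32),cv2.DIST_L2,0,.001,.001).ravel()
    print(n,len(P),"line ang",np.arctan2(l[1],l[0]),"at y=-.0644 x=",l[2]+(-.0644-l[3])*l[0]/l[1],"mean",P.mean(0),"ext",P.min(0),P.max(0))
    mm=np.zeros(m.shape,bool); mm[v[k],u[k]]=1; c=cloud(p,mm); print("  depth cloud mean",c.mean(0),np.percentile(c[:,2],[5,50,95]))
    if n=="top":
        cs=cloud(p,np.pad(np.ones((40,40),bool),((190,170),(340,260))))
        q=cs[(cs[:,2]>.113)&(cs[:,2]<.13)]; print("  hub top",len(q),(q.min(0)+q.max(0))/2,q.mean(0))
    # blue cap
    b=(h[...,0]>=98)&(h[...,0]<=118)&(h[...,1]>120)&(h[...,2]>90)
    N,l2,st,ce=cv2.connectedComponentsWithStats(b.astype(np.uint8))
    for i in range(1,N):
        if st[i,4]>20:
            w=atz(p,ce[i],.131 if n=="top" else .125); 
            if np.hypot(*(w[:2]-A))<.21: print("  blue cap",ce[i],st[i],w)
    x0,y0=(335,175) if n=="top" else (330,180)
    cr=px[y0:y0+60,x0:x0+90] if n=="top" else px[y0:y0+90,x0:x0+120]
    cv2.imwrite(f"pics/z{n}.png",cv2.resize(cr,None,fx=6,fy=6,interpolation=cv2.INTER_NEAREST)[:,:,::-1])
E
```

```text
top 58 line ang -1.3317971 at y=-.0644 x= 0.5188088 mean [ 0.535 -0.131] ext [ 0.5207 -0.1828] [ 0.5498 -0.0944]
  depth cloud mean [ 0.5389 -0.1357  0.0826] [-0.0028  0.1053  0.1137]
  hub top 74 [ 0.5194 -0.0879  0.1192] [ 0.52   -0.071   0.1168]
  blue cap [408.7021 200.8298] [405 198   8   7  47] [ 0.5455 -0.2461  0.131 ]
scene 152 line ang -0.7959521 at y=-.0644 x= 0.44055566 mean [ 0.5147 -0.1401] ext [ 0.4206 -0.1871] [ 0.5501 -0.0875]
  depth cloud mean [ 0.5439 -0.1268  0.0921] [0.0002 0.1054 0.1117]
  blue cap [407.9195 217.6552] [403 213  11  10  87] [ 0.542  -0.2503  0.125 ]
```

View pics/ztop.png

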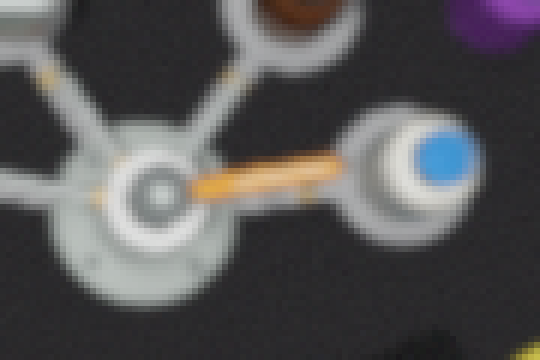

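View pics/zscene.png

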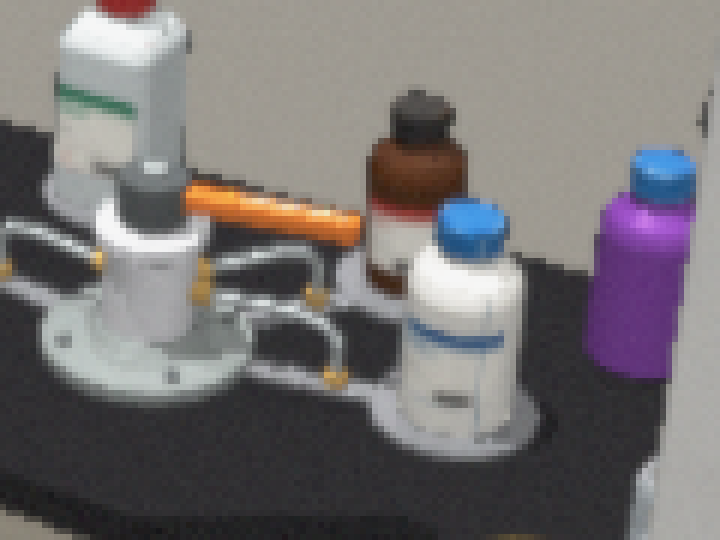

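```bash
python3 - <<'E'
from h import *
np.set_printoptions(precision=4,suppress=True)
S=[];
for i in range(4):
    p=vision.read_camera("top")
    h=cv2.cvtColor(p["pixels"],cv2.COLOR_RGB2HSV)
    m=(h[...,0]>4)&(h[...,0]<22)&(h[...,1]>90)&(h[...,2]>110); m[:190]=0; m[212:]=0; m[:,:366]=0; m[:,394:]=0
    m&=(p["depth"]>0)
    v,u=np.nonzero(m); D=p["depth"][v,u]; c=cloud(p,m); k=c[:,2]>.09
    P=np.array([atz(p,(a,b),.108)[:2] for a,b in zip(u[k],v[k])])
    l=cv2.fitLine(P.astype(np.float32),cv2.DIST_L2,0,.001,.001).ravel()
    e=l[:2]*np.sign(-l[1]); hub=atz(p,(361.7,207.3),.12)[:2]
    print(k.sum(),"line",np.arctan2(e[1],e[0]),"x at hub y",l[2]+(hub[1]-l[3])*e[0]/e[1],"hub",hub,"P mean",P.mean(0),"bearing from hub",np.arctan2(*(P.mean(0)-hub)[::-1]), "tip",P[:,1].min())
    B=np.array([.546,-.2448]); aim=P.mean(0)+e*((B-P.mean(0))@e); print("  line miss at bottle",(B-aim), "bottle bearing from hub",np.arctan2(*(B-hub)[::-1]))
E
```

```text
87 line -1.3817918 x at hub y 0.5200094829268626 hub [ 0.5177 -0.0691] P mean [ 0.5327 -0.1355] bearing from hub -1.3491288826218146 tip -0.18319679038728512
  line miss at bottle [-0.0074 -0.0014] bottle bearing from hub -1.4113612911124045
89 line -1.3801583 x at hub y 0.5199403082302577 hub [ 0.5177 -0.0691] P mean [ 0.5328 -0.1359] bearing from hub -1.3486871988049622 tip -0.18319679038728512
  line miss at bottle [-0.0076 -0.0015] bottle bearing from hub -1.4113612911124045
87 line -1.3791307 x at hub y 0.5198179672375014 hub [ 0.5177 -0.0691] P mean [ 0.5328 -0.1361] bearing from hub -1.3495032666085538 tip -0.18319679038728512
  line miss at bottle [-0.0076 -0.0015] bottle bearing from hub -1.4113612911124045
88 line -1.3801695 x at hub y 0.5199343414926354 hub [ 0.5177 -0.0691] P mean [ 0.5328 -0.1358] bearing from hub -1.3487775815563547 tip -0.18319679038728512
  line miss at bottle [-0.0076 -0.0015] bottle bearing from hub -1.4113612911124045
```

```bash
python3 -m inch '[[0,0,0,0,0,0,0],[0,0,0,0,0,0,0],[0,0,0,0,0,0,0]]'; python3 -c "
from workcell import workorder
print(workorder.hand_in())"
```

```text
clock: 20.8
tcp_pos: [0.374, -0.4729, 0.2303]
orientation: [0.0, 0.996, 0.088, 0.0]
wrist_force: [-0.2, 0.3, 0.1]
finger_gap: 0.0001
the job is handed in; nothing more can be done
None
```

The selector arm went to the red-capped bottle, stayed there for over 3 s, and now rests pointing at the blue-capped bottle. I handed the job in at about 20.8 s with the robot clear of everything. I pushed only with the closed fingertips from the side, and the wrist force read at most about 3 N during the pushes.

- **Red-capped bottle:** the arm stood at about 0.595 rad and the bottle at 0.58–0.61 rad.
- **Blue-capped bottle:** my readings disagreed slightly. Fits to the top and wrist images put the arm at -1.35 to -1.38 rad and the bottle at -1.39 to -1.41 rad. That is a miss of about 6–11 mm at the bottle, against the 22 mm allowed.
- **Outlying reading:** a rough first reading from the top view gave -1.31 rad. The brass pipe fittings distorted it and my axis estimate was a few mm off, so I dropped it. I did not nudge the arm again.
- **Other things on the bench:** the four bottles measured within about 2 mm of where they started, which is about the camera calibration error. The timer and beaker were found in place to about 1 cm between methods. The network missed the tape roll in the last check, though it shows in its place in the picture. The robot went near none of these three.

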